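# Fit the setting knob on the spice mill and hold it pressed

## Task

The spice mill's setting knob was taken off for cleaning: pull the top drawer of the counter cabinet about 16 cm open, take out the pointer-shaped knob (not the round cap), turn it so that its D-shaped bore matches the D-shaped stem on the mill, and push it onto the stem until it is fully home. Then press the knob down so that the sprung stem sinks nearly to the end of its travel, and finish like that, still gripping the knob and keeping it pressed; leave the drawer open. Leave everything else where it is: the other things in the drawer stay in it, and nothing on the counter is knocked aside.

Things in the scene. Friction and masses are not known exactly. Their poses are not given: they have to be found in the camera images.
- cabinet_drawer0 (a joint): how far the top drawer is pulled out, in m: 0 shut, up to 0.20. It slides along the cabinet's -x axis, roughly toward the robot, with about 1 N of friction, and stays where it is left. Out by about 0.16, the knob in it is free to be taken from above
- cabinet_drawer0_handle (a point): middle of the top drawer's handle: a level steel bar 11 mm thick, 120 mm long along y of this frame, about 0.10 m above the counter. Its axis is 35 mm in front of the drawer's front (29 mm free gap behind the bar). -x of this frame is the way the drawer pulls out
- cabinet: wooden drawer cabinet 280 x 280 x 140 mm (depth x, width y, height), origin under its centre, fixed to the counter; its front faces -x; its top is 37 mm above the top handle bar's axis. The top drawer is 238 mm wide inside, its floor is 80 mm above the counter and its walls are 38 mm high inside. The lower drawer, handle 58 mm below, is not used
- knob_mid (a point): centre of the black pointer knob, on its bore axis, half-way up (20 mm above its underside). It stands upright in the top drawer, hidden until that is open. Boat-shaped from above: flat parallel sides 28 mm apart (along y) and 44 mm long, 40 mm high; square tail 22 mm from the axis at +x, pointed nose 36 mm from it at -x, a white line on top toward the nose. z up. 50 to 100 g
- knob: the same pointer knob; origin on the bore axis at its underside, axes as for knob_mid. The knob is hard plastic and can be gripped firmly by its flat sides
- bore_end (a point): blind upper end of the D-shaped bore in the knob's underside, on its axis, 18 mm above the underside; axes as for knob_mid. The bore is round, radius 7.9 mm, with a flat 3.9 mm from the axis on the nose (-x) side
- stem_top (a point): centre of the top of the mill's vertical steel D-stem, z up. Round, radius 7 mm, with one flat 3 mm from the axis facing -x of this frame; the top 4 mm taper in by 2 mm. The knob fits when its x axis points the same way as this one (nose over the flat) within about 8 degrees, and goes down 18 mm until its bore end rests on the stem's top. The stem cannot be turned by hand
- mill: spice mill, fixed: white housing 320 mm deep (x), 200 mm wide, flat deck 100 mm above the counter, steel hopper at the rear 230 mm high. On the front deck, 140 mm from this origin along -x, a dark dial plate 48 mm across and 2 mm thick carries the D-stem, 36 mm tall; the plate has a small light mark on the side of the flat, which faces a different way at each start
- stem (a joint): how far the stem is pressed down, in m: 0 up, 0.008 at its stop. A spring pushes it up with 4 N at 0, rising evenly to 10 N at the stop. The fully seated knob's underside is 18 mm above the dial plate at 0 and still 10 mm above at the stop
- round_cap_mid (a point): centre of a round black plastic cap, 36 mm across, 26 mm high, in the same drawer to the left (+y) of the knob; a bystander, stays in the drawer
- drawer_weight_center (a point): centre of a small brass weight, 28 mm across, 22 mm high, in the same drawer to the right (-y) of the knob; a bystander, stays in the drawer
- weight_a_center (a point): centre of a brass weight on the counter, 30 mm across, 30 mm high; a bystander
- jar_mid (a point): centre of a small amber jar, 52 mm across, 75 mm high, on the counter; a bystander
- bottle_mid (a point): centre of a green bottle, 60 mm across, 210 mm high; a bystander
- jar_b_mid (a point): centre of a clear jar, 76 mm across, 110 mm high; a bystander
- scoop_mid (a point): middle of a spoon with a wooden handle lying on the counter, 190 mm long along x of this frame; a bystander
- cup_mid (a point): centre of a white tea cup, 72 mm across, 75 mm high; a bystander

How it is judged:
By the outcome, as a careful person would: the job done as asked, in the order asked, and still so for the second after the job is handed in, while the arm keeps its last pose, push and grip.
It also fails if it takes over 66 s, if anything falls off the work surface, if the arm or the gripper's body presses on something with over 40 N, if the wrist force passes 120 N, or if a joint passes its speed limit or range.

## Robot

A 6-joint arm with a two-finger parallel gripper is mounted at the origin on the work surface. World frame = base frame: x ahead of the robot, y to its left, z up, the work surface at z = 0. Lengths are in m, angles in rad, forces in N, time in s.
With the tool pointing down it reaches from about 0.3 to 0.875 m from the base axis. Payload 6.4 kg.
Tool frame: the origin (TCP) lies midway between the tips of the shut fingers; the grasp point (between the pads) lies 19 mm behind it; z points along the fingers, y is the direction in which the jaws open and shut (so a half turn about z gives the same grasp; the last joint's range is limited). The gripper opens to 85 mm and grips with 20 to 120 N. Pads are 22 mm wide; open, the fingers measure 114 mm over their backs; the gripper's body (76 mm by 85 mm) begins 54 mm behind the grasp point. The pads swing forward as they close: fully open they stand 13 mm farther back than shut.
Start: joints at [0.992, 0.181, 1.607, -0, 1.354, -0.206], TCP at [0.209, 0.536, 0.231] pointing down, gripper open.
Joint ranges: [-2.99, 2.99], [-0.89, 2.07], [0.3, 2.58], [-1.14, 4.28], [0, 2.63], [-3.12, 3.12]. Speed limits (rad/s): [2.57, 2.57, 3.01, 3.14, 3.14, 3.14].

## Interface

Orientations are given as a unit quaternion [w, x, y, z].
In Python, from bench import ctrl gives the robot as it stands.
- The arm moves only by the tool apply_moves, never from a script. Its argument "plan" is a list of rows, each an object with "translation": the shift along the tool's x, y, z in m, a list of three; "angular": the turn, a rotation vector about the tool's x, y, z in rad, a list of three; "hand": the finger opening in m, from 0 to 0.0854. In form: [{"translation": [x, y, z], "angular": [rx, ry, rz], "hand": hand}, ...]. A call has 1 to 10 rows; each row shifts and turns the commanded pose from where the row before left it, along the tool's axes as they then stand; what a row does not reach is not made up. A row lasts 1/8 s, in which the tool goes at most 62.5 mm and 10.7 degrees, less where a joint would pass 70% of its speed; a pose out of reach is approached as far as the arm can. A call with a gripper value outside its range is refused whole. The fingers move at their own pace and stop on an object; the grip force is fixed at half the most. Time passes only in rows, so rows that do not move let the fingers close. It gives the time, the measured TCP pose, the force and the opening at its end, in the units of the state.
- ctrl.get_obs(): the state, without advancing time (a new reading comes with each control period).
- ctrl.camera(name): name is "scene" or "side" or "wrist"; returns a dict with "img" (420x560x3 uint8, red, green, blue), "K" (3x3 intrinsics, pixels), "eye" and "orientation" of the camera in the world. Camera axes: x right, y up, looking along -z (the intrinsics and any distortion apply to the point x, -y, -z); pixel columns grow to the right and rows downward; lengths in m; the calibration is good to about 2 mm. A picture is of the moment at which its call begins. There is no depth.
- ctrl.hand_in(): hands the job in, once; it reports no verdict.
The state is a dict: "time_s": time; "q": joint angles; "dq": joint speeds; "joint_efforts": joint torques, N m; "eef_pos": TCP position; "eef_rot": TCP orientation; "wrist_force": force on the tool from outside, world axes, zero at the start; "torque": the same for the moment, N m; "opening": opening from 0.0 (shut) to 1.0 (fully open).
Only numpy, scipy, OpenCV 4.12 (cv2) and the standard library are available. Lean on these libraries where they do the work, as an engineer would, in place of code of your own. Each camera call takes 0.05 s, during which the arm holds its last target.

## Working session

There is one attempt and no reset: what is moved stays moved. The work goes in short steps, Python scripts to look and compute and a tool call to move; the robot and the scene stay as the last step left them, time stands still between calls to the robot, and variables do not carry over. Pictures are saved under pics/ and viewed, and the job is handed in when it is done.

Besides the shell and the picture viewer there is one more tool, called after ">>>" in YAML: its name, and indented under it one key for each argument. apply_moves: Moves the arm, as the interface text tells. Its arguments: {"type":"object","properties":{"plan":{"type":"array","items":{"type":"object","properties":{"translation":{"type":"array","items":{"type":"number"}},"angular":{"type":"array","items":{"type":"number"}},"hand":{"type":"number"}}}}},"required":["plan"]}

```bash
ls; mkdir -p pics
cat > h.py <<'E'
import numpy as np, cv2
from scipy.spatial.transform import Rotation as R
from bench import ctrl
def rot(q): return R.from_quat([q[1],q[2],q[3],q[0]]).as_matrix()
def snap(name,fn):
    c=ctrl.camera(name); cv2.imwrite(f'pics/{fn}.png',c['img'][:,:,::-1])
    np.savez(f'pics/{fn}.npz',**{k:np.array(v) for k,v in c.items() if v is not None and k in('img','K','eye','orientation')}); 
    return c
def ld(fn): return dict(np.load(f'pics/{fn}.npz'))
def Rc(c):
    o=np.array(c['orientation']); return o if o.shape==(3,3) else rot(o)
def ray(c,u,v):
    K=np.array(c['K']); d=np.array([(u-K[0,2])/K[0,0],-(v-K[1,2])/K[1,1],-1.]); return Rc(c)@d
def onz(c,u,v,z):
    d=ray(c,u,v); e=np.array(c['eye']); return e+d*(z-e[2])/d[2]
def proj(c,p):
    K=np.array(c['K']); q=Rc(c).T@(np.array(p)-np.array(c['eye'])); return np.array([K[0,0]*q[0]/-q[2]+K[0,2],K[1,1]*-q[1]/-q[2]+K[1,2]])
def st():
    o=ctrl.get_obs(); print('t',o['time_s'],'p',np.round(o['eef_pos'],4),'q',np.round(o['eef_rot'],4),'f',np.round(o['wrist_force'],1),'op',np.round(o['opening'],3)); print('j',np.round(o['q'],3));print(np.round(rot(o['eef_rot']),3))
    return o
E
python3 - <<'E'
from h import *
st()
for n in('scene','side','wrist'):
    c=snap(n,n+'0'); print(c.keys()); print(n,np.round(c['K'],1).tolist(),c['eye'],c['orientation'],{k:c[k] for k in c if k not in('img','K','eye','orientation')})
E
```

```text
pics
t 0.0 p [0.2091 0.535  0.2304] q [-3.000e-04  1.853e-01  9.827e-01 -8.000e-04] f [0.2 0.6 0.4] op 0.998
j [ 0.992  0.182  1.608  0.     1.354 -0.206]
[[-0.931  0.364 -0.001]
 [ 0.364  0.931 -0.001]
 [ 0.    -0.002 -1.   ]]
dict_keys(['img', 'K', 'eye', 'orientation'])
scene [[459.7, 0.0, 279.5], [0.0, 459.7, 207.5], [0.0, 0.0, 1.0]] [1.41616027 0.05868697 1.4684005 ] [0.64810958 0.1870611  0.19700093 0.71144413] {}
dict_keys(['img', 'K', 'eye', 'orientation'])
side [[421.4, 0.0, 287.7], [0.0, 421.4, 214.9], [0.0, 0.0, 1.0]] [0.40423159 1.00110189 0.8853972 ] [-0.05556517 -0.03822667  0.44324661  0.89385887] {}
dict_keys(['img', 'K', 'eye', 'orientation'])
wrist [[364.9, 0.0, 278.4], [0.0, 364.9, 211.7], [0.0, 0.0, 1.0]] [0.14335809 0.56162168 0.37358085] [ 0.81774759 -0.11593737 -0.07899096  0.55821845] {}
```

View pics/scene0.png

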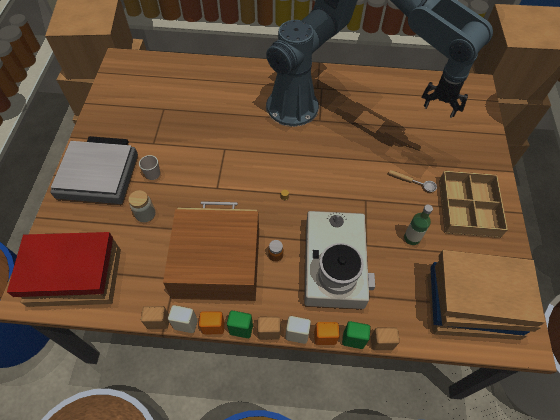

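View pics/side0.png

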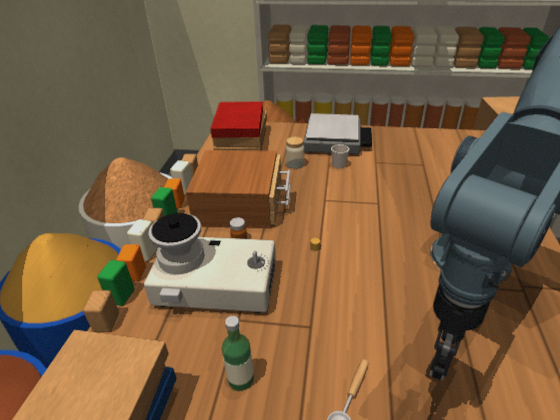

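View pics/wrist0.png

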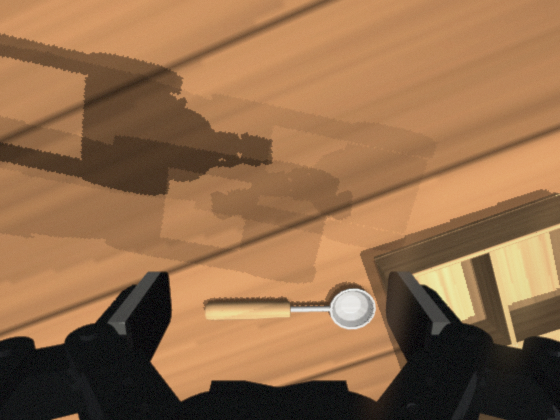

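The scene view shows the cabinet at (213,250) with its top handle bar at (219,205), and the mill at (337,260) with its dial at (336,219). The side view shows the handle at (285,185) and the stem at (257,260). I'll zoom in on these to measure.

Run:
```python
from h import *
c=ld('scene0'); s=ld('side0')
a=cv2.resize(c['img'][195:310,160:275],None,fx=3.5,fy=5,interpolation=cv2.INTER_CUBIC)
b=cv2.resize(c['img'][200:240,310:365],None,fx=7,fy=7,interpolation=cv2.INTER_CUBIC)
cc=cv2.resize(s['img'][235:290,225:295],None,fx=5,fy=5,interpolation=cv2.INTER_CUBIC)
d=cv2.resize(s['img'][145:230,180:300],None,fx=3.3,fy=3.3,interpolation=cv2.INTER_CUBIC)
im=np.zeros((590,800,3),np.uint8)
for x,y,i in((0,0,a),(405,0,b),(405,300,cc),):
    im[y:y+i.shape[0],x:x+i.shape[1]]=i[:590-y,:800-x]
cv2.imwrite('pics/z1.png',im[:,:,::-1]); cv2.imwrite('pics/z2.png',d[:,:,::-1])
for n,z in (((202,204),.103),((237,205),.103),((336,219),.102)): print(n,onz(c,*n,z).round(4))
```

```text
(202, 204) [ 0.5926 -0.2726  0.103 ]
(237, 205) [ 0.5849 -0.1504  0.103 ]
(336, 219) [0.6076 0.1958 0.102 ]
```

View pics/z1.png

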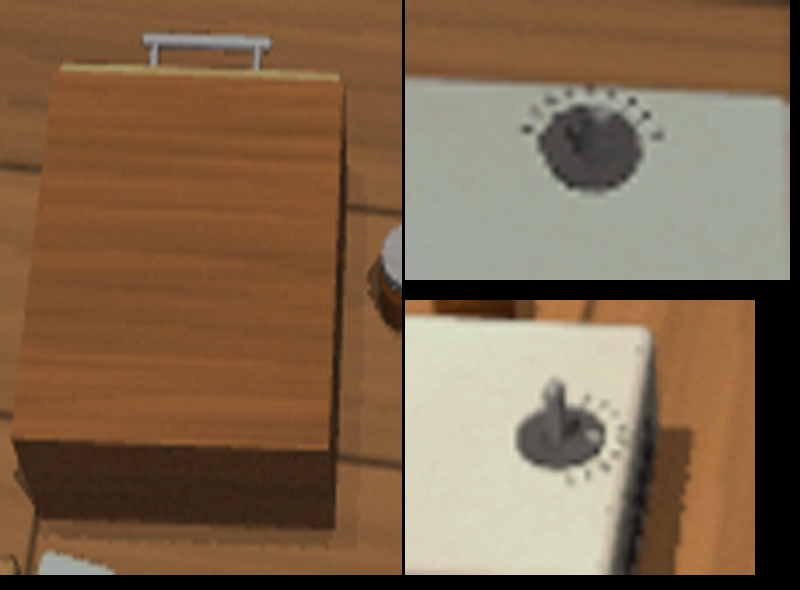

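View pics/z2.png

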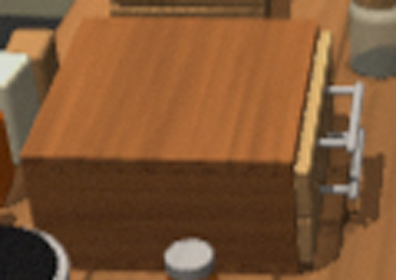

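Run:
```python
from h import *
c=ld('scene0'); s=ld('side0')
A=onz(c,200.6,203.4,.103);B=onz(c,237.4,203.8,.103); print('handle',A,B,(A+B)/2,np.linalg.norm(A-B),'yaw',np.degrees(np.arctan2(-(B-A)[0],(B-A)[1])))
P=[onz(c,*p,.14) for p in((177.1,208.6),(257,210.4),(254.6,284.6),(164,282.6))]; print(np.round(P,4)); 
for i in range(4):
    d=P[(i+1)%4]-P[i]; print(np.linalg.norm(d),np.degrees(np.arctan2(d[1],d[0])))
print('dial',onz(c,336.4,221.1,.102), onz(s,225+(560-405)/5,235+(437-300)/5,.102))
o=ctrl.get_obs(); w=ld('wrist0')
Rt=rot(o['eef_rot']); print('cam in tool',Rt.T@(w['eye']-o['eef_pos'])); print((Rt.T@Rc(w)).round(3))
```

```text
handle [ 0.5906446  -0.27786917  0.103     ] [ 0.57985865 -0.14973837  0.103     ] [ 0.58525162 -0.21380377  0.103     ] 0.12858397104618174 yaw 4.811766972956708
[[ 0.6411 -0.3438  0.14  ]
 [ 0.6222 -0.0747  0.14  ]
 [ 0.8875 -0.0513  0.14  ]
 [ 0.9072 -0.3291  0.14  ]]
0.2697758733251532 94.02604396469265
0.26635337328062636 5.037564499187551
0.27842647762723377 -85.9352733637292
0.2665290920959476 -176.82279337559882
dial [0.6158107  0.19733987 0.102     ] [0.61337038 0.19736219 0.102     ]
cam in tool [ 0.07097875  0.0004707  -0.14296266]
[[-0.     0.961  0.278]
 [ 1.     0.    -0.001]
 [-0.001  0.278 -0.961]]
```

>>> apply_moves:
  plan:
    - {"translation": [-0.044,-0.02,-0.002],"angular": [0,0,0],"hand": 0.0854}
    - {"translation": [-0.044,-0.02,-0.002],"angular": [0,0,0],"hand": 0.0854}
    - {"translation": [-0.044,-0.02,-0.002],"angular": [0,0,0],"hand": 0.0854}
    - {"translation": [-0.044,-0.02,-0.002],"angular": [0,0,0],"hand": 0.0854}
    - {"translation": [-0.044,-0.02,-0.002],"angular": [0,0,0],"hand": 0.0854}
    - {"translation": [-0.044,-0.02,-0.002],"angular": [0,0,0],"hand": 0.0854}
    - {"translation": [-0.044,-0.02,-0.002],"angular": [0,0,0],"hand": 0.0854}
    - {"translation": [-0.044,-0.02,-0.002],"angular": [0,0,0],"hand": 0.0854}
    - {"translation": [-0.044,-0.02,-0.002],"angular": [0,0,0],"hand": 0.0854}
    - {"translation": [-0.044,-0.02,-0.002],"angular": [0,0,0],"hand": 0.0854}

```text
time_s: 1.4
eef_pos: [0.5471, 0.1877, 0.2511]
eef_rot: [-0.0, 0.185, 0.983, 0.0]
wrist_force: [0.3, 0.6, -0.3]
opening: 1.0
```

Run:
```python
from h import *
st(); snap('wrist','w1')
```

```text
t 1.4 p [0.5471 0.1877 0.2511] q [-2.000e-04  1.854e-01  9.827e-01  0.000e+00] f [ 0.3  0.6 -0.3] op 1.0
j [ 0.125  0.172  1.576  0.     1.394 -1.073]
[[-0.931  0.364 -0.   ]
 [ 0.364  0.931  0.   ]
 [ 0.    -0.    -1.   ]]
```

View pics/w1.png

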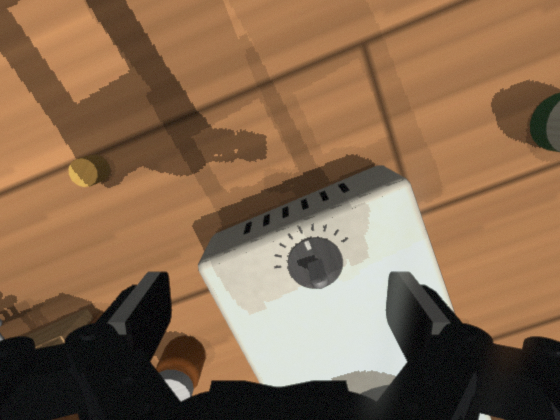

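The dial is at (315,262), with the light mark at about (308,243) on its upper edge. Next I'll measure the flat's direction and the position.

Run:
```python
from h import *
w=ld('wrist0'); w=ld('w1'); im=w['img']
cv2.imwrite('pics/z3.png',cv2.resize(im[215:305,260:370],None,fx=7,fy=6.5,interpolation=cv2.INTER_CUBIC)[:,:,::-1])
g=cv2.cvtColor(im,cv2.COLOR_RGB2GRAY)
m=(g<125).astype(np.uint8); n,l,s,ce=cv2.connectedComponentsWithStats(m[215:305,260:370])
for i in range(1,n):
    if s[i,4]>300: print(s[i],ce[i]+[260,215])
```

```text
[  0   0  57  24 701] [279.25677603 222.39372325]
[  27   22   56   51 2137] [314.64436125 262.08656996]
```

View pics/z3.png

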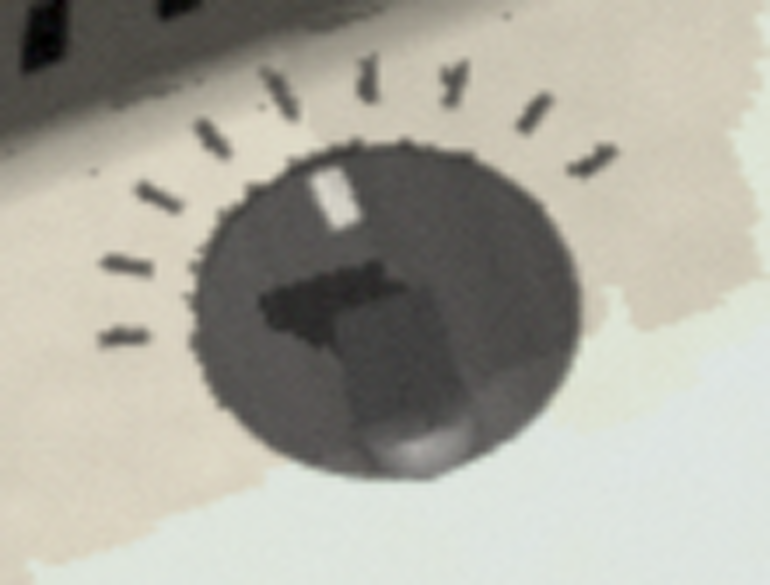

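Run:
```python
from h import *
w=ld('w1')
f=lambda x,y:(260+x/7,215+y/6.5)
C=onz(w,*f(387.5,311),.102); M=onz(w,*f(336,199),.102)
i=onz(w,*f(346,228),.102);o=onz(w,*f(325,170),.102)
ang=lambda d:np.degrees(np.arctan2(d[1],d[0]))
print('C',C,'M',M,ang(M-C),ang(o-i),np.linalg.norm(M-C))
# dial size check
for a,b in((f(195,311),f(580,311)),(f(387,143),f(387,478))): print(np.linalg.norm(onz(w,*a,.102)-onz(w,*b,.102)))
print('stemtop', onz(w,*f(422,452),.138))
# mill front edge yaw using deck left/right edges
```

```text
C [0.61493501 0.19666243 0.102     ] M [0.59755843 0.1962098  0.102     ] -178.5078859109879 177.2410801571493 0.017382472236279953
0.047789562293522776
0.04861481779099474
stemtop [0.61705395 0.19619072 0.138     ]
```

>>> apply_moves:
  plan:
    - {"translation": [-0.0197,-0.0461,0],"angular": [0,0,0],"hand": 0.0854}
    - {"translation": [-0.0197,-0.0461,0],"angular": [0,0,0],"hand": 0.0854}
    - {"translation": [-0.0197,-0.0461,0],"angular": [0,0,0],"hand": 0.0854}
    - {"translation": [-0.0197,-0.0461,0],"angular": [0,0,0],"hand": 0.0854}
    - {"translation": [-0.0197,-0.0461,0],"angular": [0,0,0],"hand": 0.0854}
    - {"translation": [-0.0197,-0.0461,0],"angular": [0,0,0],"hand": 0.0854}
    - {"translation": [-0.0197,-0.0461,0],"angular": [0,0,0],"hand": 0.0854}
    - {"translation": [-0.0197,-0.0461,0],"angular": [0,0,0],"hand": 0.0854}

```text
time_s: 2.45
eef_pos: [0.5585, -0.2132, 0.251]
eef_rot: [-0.0, 0.185, 0.983, 0.0]
wrist_force: [0.8, -0.2, -0.3]
opening: 0.999
```

>>> apply_moves:
  plan:
    - {"translation": [0,0,0],"angular": [0,0,0.16],"hand": 0.027}
    - {"translation": [0,0,0],"angular": [0,0,0.16],"hand": 0.027}
    - {"translation": [0,0,0],"angular": [0,0,0.16],"hand": 0.027}
    - {"translation": [0,0,0],"angular": [0,0,0.16],"hand": 0.027}
    - {"translation": [0,0,0],"angular": [0,0,0.16],"hand": 0.027}
    - {"translation": [0,0,0],"angular": [0,0,0.16],"hand": 0.027}
    - {"translation": [0,0,0],"angular": [0,0,0.16],"hand": 0.027}

```text
time_s: 3.32
eef_pos: [0.5586, -0.2115, 0.2509]
eef_rot: [-0.0, 0.681, 0.732, -0.0]
wrist_force: [-0.2, 0.9, 0.6]
opening: 0.317
```

Run:
```python
from h import *
st(); snap('wrist','w2')
```

```text
t 3.325 p [ 0.5586 -0.2115  0.2509] q [-4.000e-04  6.809e-01  7.324e-01 -1.000e-04] f [-0.2  0.9  0.6] op 0.317
j [-0.56   0.215  1.527 -0.     1.401 -0.633]
[[-0.073  0.997 -0.001]
 [ 0.997  0.073  0.   ]
 [ 0.    -0.001 -1.   ]]
```

View pics/w2.png

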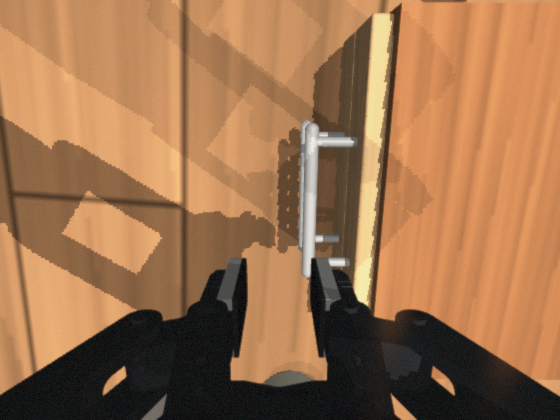

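The bar runs from (312,128) to (308,273) in the wrist view, and the fingers sit just in front of it.

Run:
```python
from h import *
w=ld('w2');c=ld('scene0')
A=onz(w,312,126,.103);B=onz(w,308.5,275,.103);print(A,B,(A+B)/2,np.linalg.norm(A-B))
d=A-B;print('yaw',np.degrees(np.arctan2(-d[0],d[1])))
e=onz(w,385,14,.14)-onz(w,362,300,.14);print(np.degrees(np.arctan2(-e[0],e[1])), onz(w,385,14,.14),onz(w,362,300,.14))
# triangulate bar centre heights scene line vs wrist
def tri(r):
    M=np.zeros((3,3));b=np.zeros(3)
    for cc,u,v in r:
        d=ray(cc,u,v);d/=np.linalg.norm(d);P=np.eye(3)-np.outer(d,d);M+=P;b+=P@cc['eye']
    return np.linalg.solve(M,b)
print(tri([(w,312,126),(c,237.4,203.8)]),tri([(w,308.5,275),(c,200.6,203.4)]))
```

```text
[ 0.58053368 -0.15305373  0.103     ] [ 0.58991859 -0.2795401   0.103     ] [ 0.58522613 -0.21629692  0.103     ] 0.1268340564852107
yaw 4.243401475721025
3.6754967509772514 [ 0.61599819 -0.08005022  0.14      ] [ 0.62884627 -0.28005874  0.14      ]
[ 0.58023886 -0.15137248  0.10329445] [ 0.59012936 -0.27871973  0.10285543]
```

>>> apply_moves:
  plan:
    - {"translation": [-0.006,0.0266,0.02],"angular": [0,0,0],"hand": 0.027}
    - {"translation": [0,0,0.035],"angular": [0,0,0],"hand": 0.027}
    - {"translation": [0,0,0.035],"angular": [0,0,0],"hand": 0.027}
    - {"translation": [0,0,0.025],"angular": [0,0,0],"hand": 0.027}

```text
time_s: 3.88
eef_pos: [0.5849, -0.215, 0.134]
eef_rot: [-0.001, 0.678, 0.735, -0.0]
wrist_force: [0.3, -0.3, 0.0]
opening: 0.318
```

Run:
```python
from h import *
st(); snap('wrist','w3')
```

```text
t 3.875 p [ 0.5849 -0.215   0.134 ] q [-1.300e-03  6.780e-01  7.351e-01 -2.000e-04] f [ 0.3 -0.3  0. ] op 0.318
j [-0.542  0.385  1.558  0.     1.202 -0.623]
[[-0.081  0.997 -0.002]
 [ 0.997  0.081  0.001]
 [ 0.002 -0.002 -1.   ]]
```

View pics/w3.png

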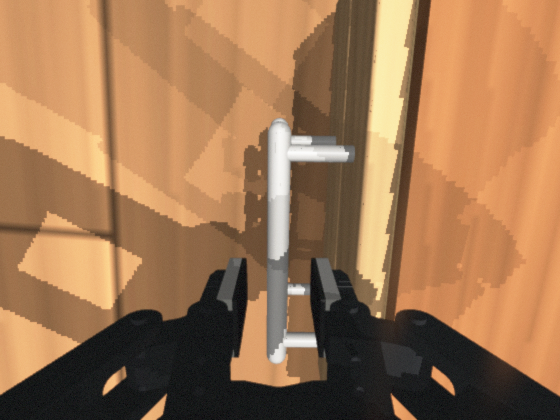

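The bar is centred between the fingers (column 279, fingers at 235 and 322). I'll go down, then close.

>>> apply_moves:
  plan:
    - {"translation": [0,0,0.02],"angular": [0,0,0],"hand": 0.027}
    - {"translation": [0,0,0.018],"angular": [0,0,0],"hand": 0.027}
    - {"translation": [0,0,0.008],"angular": [0,0,0],"hand": 0.027}
    - {"translation": [0,0,0],"angular": [0,0,0],"hand": 0.0}
    - {"translation": [0,0,0],"angular": [0,0,0],"hand": 0.0}
    - {"translation": [0,0,0],"angular": [0,0,0],"hand": 0.0}
    - {"translation": [0,0,0],"angular": [0,0,0],"hand": 0.0}

```text
time_s: 4.8
eef_pos: [0.5845, -0.2156, 0.0897]
eef_rot: [-0.001, 0.679, 0.734, -0.001]
wrist_force: [-5.1, -0.3, -5.2]
opening: 0.102
```

>>> apply_moves:
  plan:
    - {"translation": [0.0001,-0.01,0],"angular": [0,0,0],"hand": 0}
    - {"translation": [0.0001,-0.017,0],"angular": [0,0,0],"hand": 0}
    - {"translation": [0.0001,-0.018,0],"angular": [0,0,0],"hand": 0}
    - {"translation": [0.0001,-0.018,0],"angular": [0,0,0],"hand": 0}
    - {"translation": [0.0001,-0.018,0],"angular": [0,0,0],"hand": 0}
    - {"translation": [0.0001,-0.018,0],"angular": [0,0,0],"hand": 0}
    - {"translation": [0.0001,-0.018,0],"angular": [0,0,0],"hand": 0}
    - {"translation": [0.0001,-0.018,0],"angular": [0,0,0],"hand": 0}
    - {"translation": [0.0001,-0.016,0],"angular": [0,0,0],"hand": 0}
    - {"translation": [0.0001,-0.009,0],"angular": [0,0,0],"hand": 0}

```text
time_s: 6.05
eef_pos: [0.4249, -0.2263, 0.0897]
eef_rot: [-0.001, 0.679, 0.734, 0.0]
wrist_force: [1.6, 3.3, -12.9]
opening: 0.102
```

>>> apply_moves:
  plan:
    - {"translation": [0,0,0],"angular": [0,0,0],"hand": 0}

```text
time_s: 6.18
eef_pos: [0.4249, -0.2263, 0.0897]
eef_rot: [-0.001, 0.679, 0.734, 0.0]
wrist_force: [-0.9, 5.3, -12.9]
opening: 0.098
```

Run:
```python
from h import *
st(); snap('wrist','w4'); snap('side','s4')
```

```text
t 6.175 p [ 0.4249 -0.2263  0.0897] q [-1.300e-03  6.792e-01  7.339e-01  1.000e-04] f [ -0.9   5.3 -12.9] op 0.098
j [-0.737  0.16   1.949  0.     1.035 -0.814]
[[-0.077  0.997 -0.002]
 [ 0.997  0.077  0.002]
 [ 0.002 -0.002 -1.   ]]
```

View pics/w4.png

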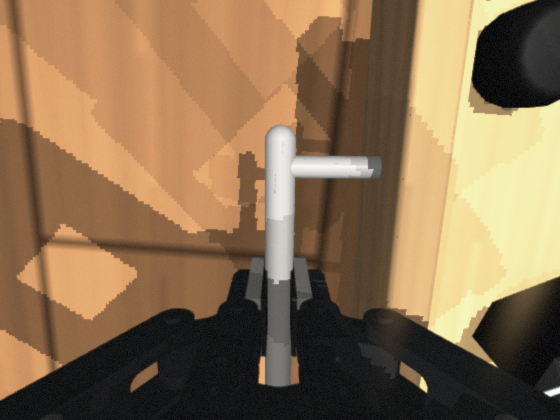

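View pics/s4.png

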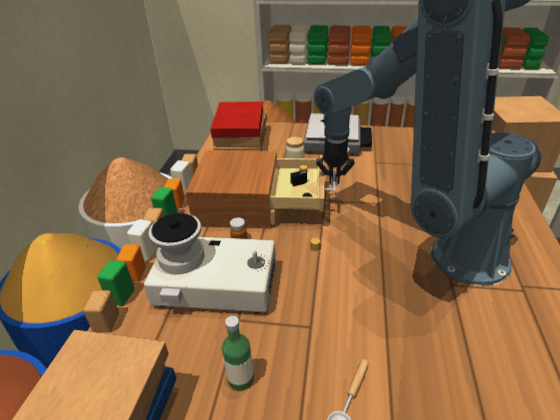

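The drawer is 0.160 m out, with the cap and knob visible in it. I'll release to 27 mm and lift straight up.

>>> apply_moves:
  plan:
    - {"translation": [0,0,0],"angular": [0,0,0],"hand": 0.027}
    - {"translation": [0,0,0],"angular": [0,0,0],"hand": 0.027}
    - {"translation": [0,0,0],"angular": [0,0,0],"hand": 0.027}
    - {"translation": [0,0,-0.03],"angular": [0,0,0],"hand": 0.027}
    - {"translation": [0,0,-0.045],"angular": [0,0,0],"hand": 0.027}
    - {"translation": [0,0,-0.045],"angular": [0,0,0],"hand": 0.027}
    - {"translation": [0,0,-0.04],"angular": [0,0,0],"hand": 0.027}
    - {"translation": [0,0.02,0],"angular": [0,0,0.15],"hand": 0.05}
    - {"translation": [0,0.02,0],"angular": [0,0,0.15],"hand": 0.05}

```text
time_s: 7.4
eef_pos: [0.4673, -0.2278, 0.2521]
eef_rot: [0.002, 0.783, 0.622, 0.0]
wrist_force: [0.1, -0.1, 0.1]
opening: 0.586
```

Run:
```python
from h import *
st(); snap('wrist','w5'); snap('scene','c5')
```

```text
t 7.4 p [ 0.4673 -0.2278  0.2521] q [1.900e-03 7.827e-01 6.225e-01 3.000e-04] f [ 0.1 -0.1  0.1] op 0.586
j [-0.682  0.036  1.723 -0.     1.379 -0.455]
[[ 0.225  0.974  0.003]
 [ 0.974 -0.225 -0.003]
 [-0.002  0.003 -1.   ]]
```

View pics/w5.png

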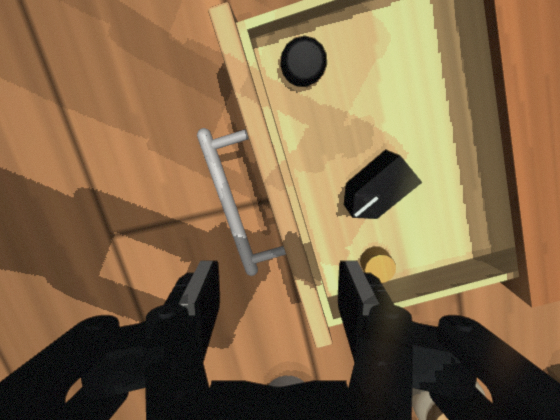

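View pics/c5.png

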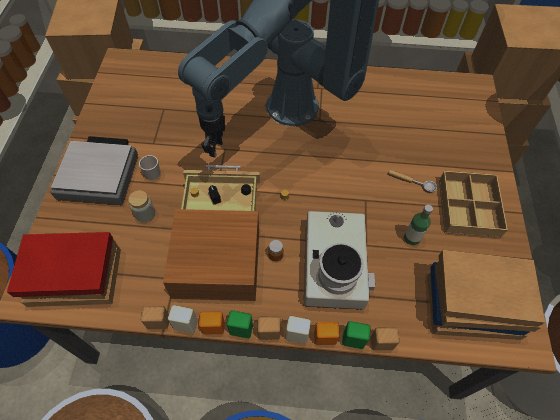

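Run:
```python
from h import *
w=ld('w5'); im=w['img'][135:295,320:440].copy()
im=cv2.convertScaleAbs(im,alpha=1.6,beta=20)
cv2.imwrite('pics/z5.png',cv2.resize(im,None,fx=6,fy=3.7*1.0,interpolation=cv2.INTER_CUBIC)[:,:,::-1])
```

```text
(no output)
```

View pics/z5.png

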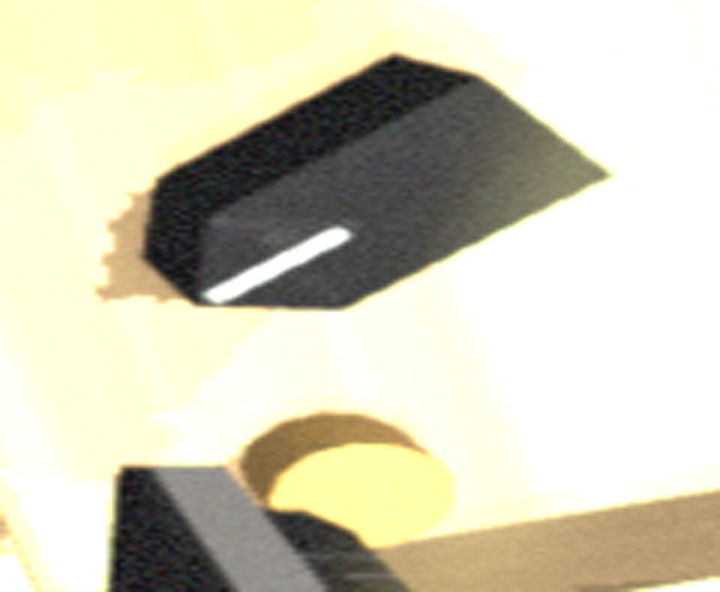

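Run:
```python
from h import *
w=ld('w5'); f=lambda x,y:(320+x/6,135+y/3.7)
P={k:onz(w,*f(*v),.12) for k,v in dict(t1=(478,77),t2=(608,177),s1=(208,215),s2=(345,308),n=(200,300)).items()}
for k in P: print(k,P[k].round(4))
ang=lambda d:np.degrees(np.arctan2(d[1],d[0]))
print('x axis', ang(P['t1']-P['s1']),ang(P['t2']-P['s2']),ang((P['t1']+P['t2'])/2-P['n']), 'w',np.linalg.norm(P['t1']-P['t2']),np.linalg.norm(P['s1']-P['s2']),'l',np.linalg.norm(P['t1']-P['s1']),np.linalg.norm(P['t2']-P['s2']))
C=(P['t1']+P['t2']+P['s1']+P['s2'])/4; print('C',C)
l1,l2=onz(w,*f(215,298),.12),onz(w,*f(342,234),.12); print('line',ang(l2-l1))
# neighbours
print('weight',onz(w,*f(362,495),.102),'cap',onz(w,304,62,.106))
for p in ((241,22),(330,322),(515,272),(432,0)): print(onz(w,*p,.118).round(4))
```

```text
t1 [ 0.5644 -0.214   0.12  ]
t2 [ 0.5778 -0.2384  0.12  ]
s1 [ 0.5265 -0.2348  0.12  ]
s2 [ 0.5407 -0.259   0.12  ]
n [ 0.5224 -0.2529  0.12  ]
x axis 28.758502996747776 29.01213796966132 28.72089877212674 w 0.027828302722234 0.028026672570773313 l 0.04317866389504366 0.042478637252828876
C [ 0.55235348 -0.23651759  0.12      ]
line 28.881256794688063
weight [ 0.53987173 -0.31212451  0.102     ] cap [ 0.50905258 -0.1322834   0.106     ]
[ 0.4711 -0.0986  0.118 ]
[ 0.4867 -0.3437  0.118 ]
[ 0.6456 -0.3321  0.118 ]
[ 0.6005 -0.1146  0.118 ]
```

The pointer knob's axis is at (0.552, -0.237), with its x axis at 28.8°. I'll move over it and turn the tool so the jaws close on its flat sides, with the camera toward the nose.

>>> apply_moves:
  plan:
    - {"translation": [0.0054,0.0424,0],"angular": [0,0,0],"hand": 0.05}
    - {"translation": [0.0053,0.0424,0],"angular": [0,0,0],"hand": 0.05}
    - {"translation": [0,0,0],"angular": [0,0,-0.177],"hand": 0.05}
    - {"translation": [0,0,0],"angular": [0,0,-0.177],"hand": 0.05}
    - {"translation": [0,0,0],"angular": [0,0,-0.177],"hand": 0.05}
    - {"translation": [0,0,0],"angular": [0,0,-0.177],"hand": 0.05}
    - {"translation": [0,0,0],"angular": [0,0,-0.177],"hand": 0.05}
    - {"translation": [0,0,0],"angular": [0,0,-0.177],"hand": 0.05}
    - {"translation": [0,0,0],"angular": [0,0,-0.177],"hand": 0.05}
    - {"translation": [0,0,0],"angular": [0,0,-0.177],"hand": 0.05}

```text
time_s: 8.75
eef_pos: [0.5507, -0.2356, 0.2505]
eef_rot: [-0.0, 0.183, 0.983, -0.0]
wrist_force: [-0.7, 0.7, 0.5]
opening: 0.581
```

>>> apply_moves:
  plan:
    - {"translation": [0,0,0],"angular": [0,0,-0.177],"hand": 0.05}
    - {"translation": [0,0,0],"angular": [0,0,-0.177],"hand": 0.05}
    - {"translation": [0,0,0],"angular": [0,0,-0.177],"hand": 0.05}
    - {"translation": [0,0,0.02],"angular": [0,0,-0.177],"hand": 0.05}
    - {"translation": [0,0,0.03],"angular": [0,0,-0.176],"hand": 0.05}
    - {"translation": [0,0,0.02],"angular": [0,0,0],"hand": 0.05}
    - {"translation": [0,0,0],"angular": [0,0,0],"hand": 0.05}

```text
time_s: 9.62
eef_pos: [0.5497, -0.2348, 0.1786]
eef_rot: [-0.001, -0.252, 0.968, 0.001]
wrist_force: [0.6, -0.2, 0.1]
opening: 0.584
```

Run:
```python
from h import *
st(); w=snap('wrist','w6')
cv2.imwrite('pics/w6b.png',cv2.convertScaleAbs(w['img'],alpha=1.5,beta=15)[:,:,::-1])
```

```text
t 9.625 p [ 0.5497 -0.2348  0.1786] q [-0.0013 -0.2519  0.9677  0.0013] f [ 0.6 -0.2  0.1] op 0.584
j [-0.602  0.283  1.594 -0.     1.268 -2.682]
[[-0.873 -0.488 -0.003]
 [-0.488  0.873  0.002]
 [ 0.002  0.003 -1.   ]]
```

View pics/w6b.png

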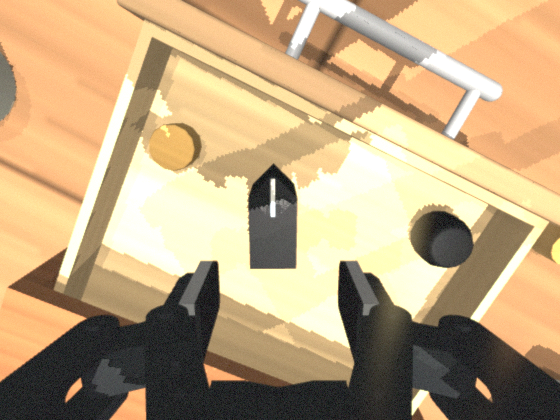

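The knob now stands upright in the image, with its tail edge at row 268 (columns 250–296) and its nose at (274,165), midway between the fingers.

Run:
```python
from h import *
w=ld('w6');o=ctrl.get_obs()
ang=lambda d:np.degrees(np.arctan2(d[1],d[0]))
T1,T2=onz(w,250.5,268.5,.12),onz(w,296.5,268.5,.12); print(np.linalg.norm(T1-T2))
m=(T1+T2)/2; N=onz(w,273.8,165,.12); print('len',np.linalg.norm(m-N),ang(m-N), ang(T1-T2))
u=(m-N)/np.linalg.norm(m-N); A=m-.022*u; print('axis',A)
Rt=rot(o['eef_rot']); print('tool disp',Rt.T@(A-o['eef_pos']))
```

```text
0.02772361738494526
len 0.06261772920527128 28.812919936726825 -60.938323461429896
axis [ 0.55208431 -0.23558165  0.12      ]
tool disp [-0.00125221 -0.00099779  0.0601522 ]
```

>>> apply_moves:
  plan:
    - {"translation": [-0.0015,-0.0013,0.02],"angular": [0,0,0],"hand": 0.05}
    - {"translation": [0,0,0.03],"angular": [0,0,0],"hand": 0.05}
    - {"translation": [0,0,0.025],"angular": [0,0,0],"hand": 0.05}
    - {"translation": [0,0,0.0165],"angular": [0,0,0],"hand": 0.05}
    - {"translation": [0,0,0],"angular": [0,0,0],"hand": 0.05}
    - {"translation": [0,0,0],"angular": [0,0,0],"hand": 0.01}
    - {"translation": [0,0,0],"angular": [0,0,0],"hand": 0.01}
    - {"translation": [0,0,0],"angular": [0,0,0],"hand": 0.01}
    - {"translation": [0,0,0],"angular": [0,0,0],"hand": 0.01}
    - {"translation": [0,0,0],"angular": [0,0,0],"hand": 0.01}

```text
time_s: 10.92
eef_pos: [0.554, -0.2363, 0.0902]
eef_rot: [0.001, -0.251, 0.968, -0.001]
wrist_force: [0.1, -0.1, 6.7]
opening: 0.323
```

Run:
```python
from h import *
st(); w=snap('wrist','w7')
cv2.imwrite('pics/w7b.png',cv2.convertScaleAbs(w['img'],alpha=1.5,beta=15)[:,:,::-1])
```

```text
t 10.925 p [ 0.554  -0.2363  0.0902] q [ 8.000e-04 -2.509e-01  9.680e-01 -9.000e-04] f [ 0.1 -0.1  6.7] op 0.323
j [-0.6    0.397  1.642  0.     1.1   -2.678]
[[-0.874 -0.486  0.002]
 [-0.486  0.874 -0.001]
 [-0.001 -0.002 -1.   ]]
```

View pics/w7b.png

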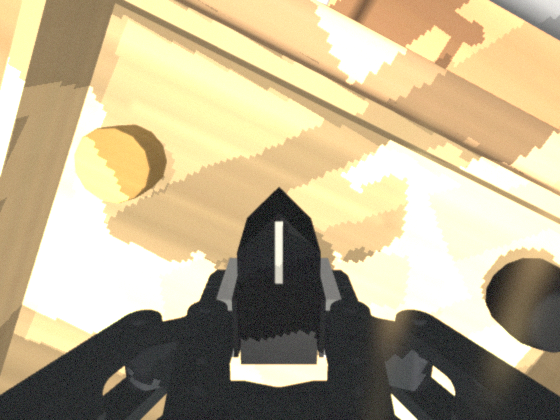

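The knob is gripped (27.6 mm across). I'll lift it.

>>> apply_moves:
  plan:
    - {"translation": [0,0,-0.01],"angular": [0,0,0],"hand": 0.01}
    - {"translation": [0,0,-0.03],"angular": [0,0,0],"hand": 0.01}
    - {"translation": [0,0,-0.04],"angular": [0,0,0],"hand": 0.01}
    - {"translation": [0,0,-0.04],"angular": [0,0,0],"hand": 0.01}
    - {"translation": [0,0,-0.02],"angular": [0,0,0],"hand": 0.01}
    - {"translation": [0,0,0],"angular": [0,0,0],"hand": 0.01}
    - {"translation": [0,0,0],"angular": [0,0,0],"hand": 0.01}

```text
time_s: 11.85
eef_pos: [0.5524, -0.2353, 0.2275]
eef_rot: [-0.001, -0.251, 0.968, 0.001]
wrist_force: [0.6, -0.4, -0.9]
opening: 0.317
```

Run:
```python
from h import *
st(); w=snap('wrist','w8');snap('side','s8')
cv2.imwrite('pics/w8b.png',cv2.convertScaleAbs(w['img'],alpha=1.5,beta=15)[:,:,::-1])
```

```text
t 11.85 p [ 0.5524 -0.2353  0.2275] q [-7.000e-04 -2.509e-01  9.680e-01  8.000e-04] f [ 0.6 -0.4 -0.9] op 0.317
j [-0.6    0.241  1.543 -0.     1.36  -2.678]
[[-0.874 -0.486 -0.002]
 [-0.486  0.874  0.001]
 [ 0.001  0.002 -1.   ]]
```

View pics/w8b.png

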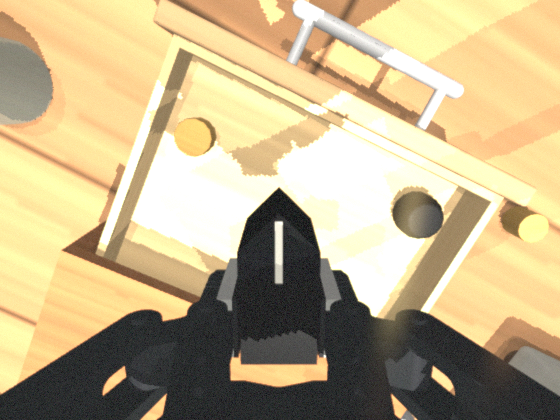

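View pics/s8.png

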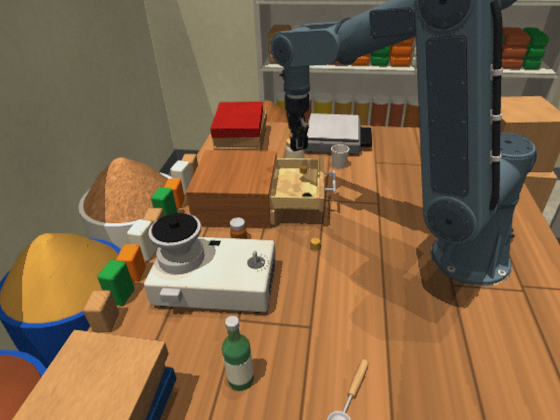

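Run:
```python
from h import *
w=ld('w8');o=ctrl.get_obs();p=np.array(o['eef_pos']);Rt=rot(o['eef_rot'])
im=cv2.convertScaleAbs(w['img'],alpha=2.5,beta=30)[180:400,200:360]
cv2.imwrite('pics/z8.png',cv2.resize(im,None,fx=4,fy=2.7,interpolation=cv2.INTER_CUBIC)[:,:,::-1])
for h in(.026,.030,.034):
    q=[Rt.T@(onz(w,u,v,p[2]+h)-p) for u,v in((241,363),(317,363),(279,222),(279,283))]
    print(h,np.round(q,4).tolist(),np.linalg.norm(q[0]-q[1]),np.degrees(np.arctan2((q[2]-q[3])[1],(q[2]-q[3])[0])))
```

```text
0.026 [[-0.0239, -0.0137, -0.0261], [-0.024, 0.0153, -0.026], [0.0325, 0.0008, -0.026], [0.0097, 0.0008, -0.026]] 0.028996026483830744 -0.023897657905124808
0.03 [[-0.0207, -0.0132, -0.0301], [-0.0208, 0.0148, -0.03], [0.0338, 0.0008, -0.03], [0.0118, 0.0008, -0.03]] 0.028010403205612863 -0.023897657905273418
0.034 [[-0.0175, -0.0127, -0.0341], [-0.0176, 0.0143, -0.034], [0.0351, 0.0008, -0.0339], [0.0139, 0.0008, -0.034]] 0.0270247799273949 -0.023897657905096147
```

View pics/z8.png

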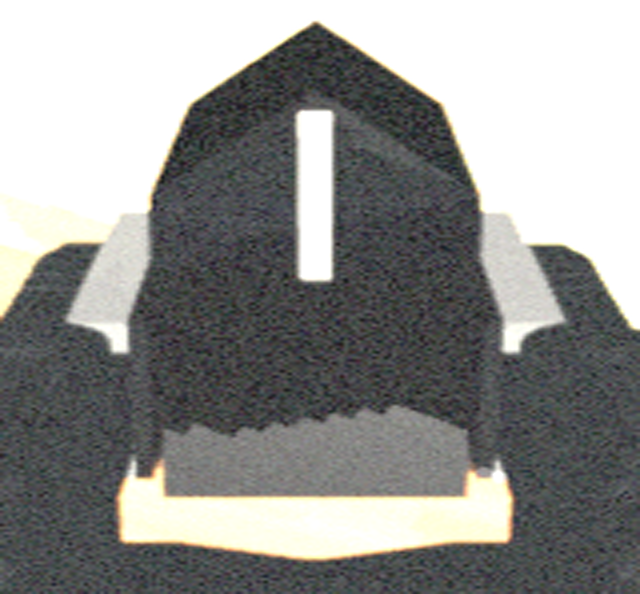

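The knob is held and centred, with its top about 30 mm above the TCP. I'll carry it to just behind the stem, squared up, for a close look at the stem with the same camera.

>>> apply_moves:
  plan:
    - {"translation": [-0.02,0.021,-0.005],"angular": [0,0,0],"hand": 0.01}
    - {"translation": [-0.036,0.0378,-0.003],"angular": [0,0,0],"hand": 0.01}
    - {"translation": [-0.036,0.0378,0],"angular": [0,0,0],"hand": 0.01}
    - {"translation": [-0.036,0.0378,0],"angular": [0,0,0],"hand": 0.01}
    - {"translation": [-0.036,0.0378,0],"angular": [0,0,0],"hand": 0.01}
    - {"translation": [-0.036,0.0378,0],"angular": [0,0,0],"hand": 0.01}
    - {"translation": [-0.036,0.0378,0],"angular": [0,0,0],"hand": 0.01}
    - {"translation": [-0.036,0.0378,0],"angular": [0,0,0],"hand": 0.01}
    - {"translation": [-0.0365,0.0375,0],"angular": [0,0,0],"hand": 0.01}

```text
time_s: 13.08
eef_pos: [0.6655, 0.1981, 0.2351]
eef_rot: [-0.001, -0.251, 0.968, 0.0]
wrist_force: [1.2, 0.3, -0.4]
opening: 0.319
```

>>> apply_moves:
  plan:
    - {"translation": [0,0,0],"angular": [0,0,0.127],"hand": 0.01}
    - {"translation": [0,0,0],"angular": [0,0,0.127],"hand": 0.01}
    - {"translation": [0,0,0],"angular": [0,0,0.127],"hand": 0.01}
    - {"translation": [0,0,0],"angular": [0,0,0.127],"hand": 0.01}
    - {"translation": [0,0,0],"angular": [0,0,0],"hand": 0.01}
    - {"translation": [0,0,0],"angular": [0,0,0],"hand": 0.01}

```text
time_s: 13.82
eef_pos: [0.6655, 0.1964, 0.2359]
eef_rot: [-0.001, -0.001, 1.0, -0.0]
wrist_force: [0.1, 0.6, 0.1]
opening: 0.32
```

Run:
```python
from h import *
st(); w=snap('wrist','w9')
```

```text
t 13.825 p [0.6655 0.1964 0.2359] q [-7.e-04 -8.e-04  1.e+00 -1.e-04] f [0.1 0.6 0.1] op 0.32
j [ 0.116  0.439  1.269 -0.     1.435 -1.456]
[[-1.    -0.002 -0.001]
 [-0.002  1.    -0.   ]
 [ 0.001 -0.    -1.   ]]
```

View pics/w9.png

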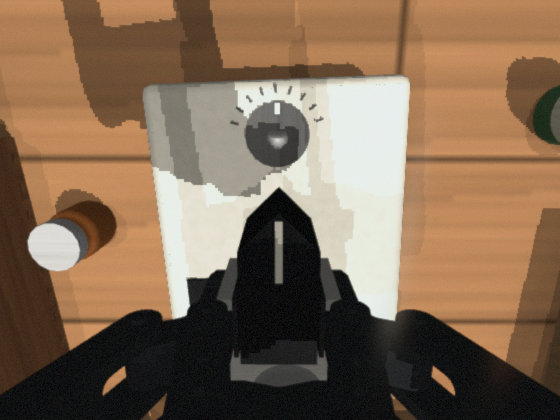

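The stem is now seen nearly from above, with the dial at (277,133), the stem top at about (278,141) and the mark at (277,107). It lines up with the knob's white line.

Run:
```python
from h import *
w=ld('w9'); im=w['img'][90:175,235:320]
cv2.imwrite('pics/z9.png',cv2.resize(cv2.convertScaleAbs(im,alpha=1.3),None,fx=7,fy=7,interpolation=cv2.INTER_CUBIC)[:,:,::-1])
```

```text
(no output)
```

View pics/z9.png

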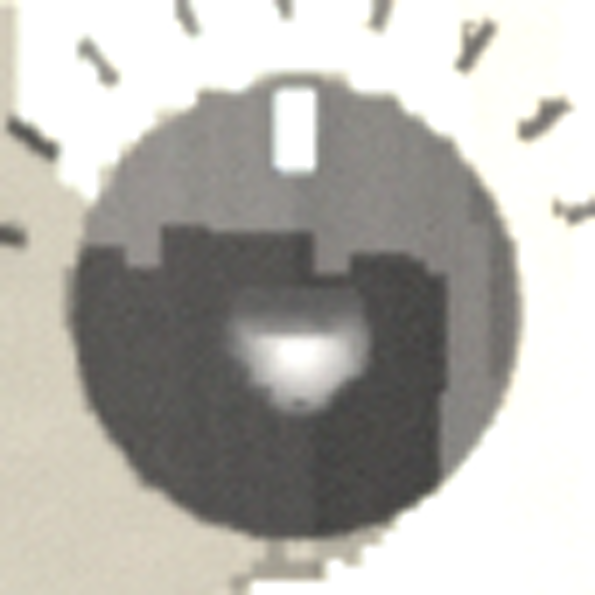

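Run:
```python
from h import *
w=ld('w9');o=ctrl.get_obs();p=np.array(o['eef_pos']);Rt=rot(o['eef_rot'])
C=onz(w,235+296.5/7,90+306/7,.102);M=onz(w,235+296/7,90+130/7,.102);print(C,M,np.degrees(np.arctan2((C-M)[1],(C-M)[0])))
B=onz(w,235+297.5/7,90+410/7,.138); print('top rear rim',B,'axis if r=5',B-[.005,0,0])
for u,v in((279,217),(279,363.7),(241,363.7),(317,363.7)): print((onz(w,u,v,p[2]+.03)-p).round(4))
```

```text
[0.61453543 0.19655113 0.102     ] [0.59652614 0.19648576 0.102     ] 0.2079944798312423
top rear rim [0.62152967 0.19670537 0.138     ] axis if r=5 [0.61652967 0.19670537 0.138     ]
[-0.0363  0.0009  0.03  ]
[0.0198 0.001  0.03  ]
[ 0.0198 -0.0129  0.03  ]
[0.0198 0.0149 0.03  ]
```

>>> apply_moves:
  plan:
    - {"translation": [0.025,-0.0002,0],"angular": [0,0,0],"hand": 0.01}
    - {"translation": [0.0245,-0.0002,0],"angular": [0,0,0],"hand": 0.01}
    - {"translation": [0,0,0.03],"angular": [0,0,0],"hand": 0.01}
    - {"translation": [0,0,0.03],"angular": [0,0,0],"hand": 0.01}
    - {"translation": [0,0,0.018],"angular": [0,0,0],"hand": 0.01}
    - {"translation": [0,0,0],"angular": [0,0,0],"hand": 0.01}
    - {"translation": [0,0,0],"angular": [0,0,0],"hand": 0.01}

```text
time_s: 14.75
eef_pos: [0.6172, 0.1962, 0.16]
eef_rot: [0.001, 0.0, 1.0, 0.0]
wrist_force: [0.6, 0.3, -0.4]
opening: 0.319
```

Run:
```python
from h import *
st(); s=snap('side','s10'); c=snap('scene','c10')
a=cv2.resize(s['img'][200:300,210:310],None,fx=4,fy=4,interpolation=cv2.INTER_CUBIC)
b=cv2.resize(c['img'][160:260,285:385],None,fx=4,fy=4,interpolation=cv2.INTER_CUBIC)
cv2.imwrite('pics/z10.png',np.hstack([a,b])[:,:,::-1])
```

```text
t 14.75 p [0.6172 0.1962 0.16  ] q [9.e-04 3.e-04 1.e+00 1.e-04] f [ 0.6  0.3 -0.4] op 0.319
j [ 0.125  0.403  1.476  0.     1.261 -1.445]
[[-1.     0.001  0.002]
 [ 0.001  1.     0.   ]
 [-0.002  0.    -1.   ]]
```

View pics/z10.png

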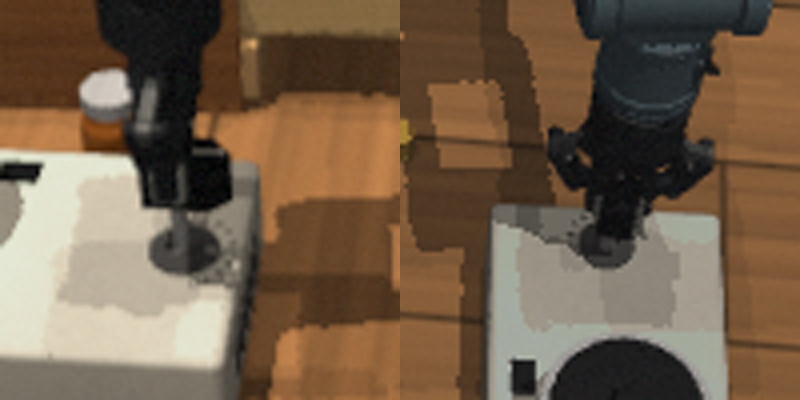

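>>> apply_moves:
  plan:
    - {"translation": [0.001,0,0.004],"angular": [0,0,0],"hand": 0.01}
    - {"translation": [0,0,0.005],"angular": [0,0,0],"hand": 0.01}
    - {"translation": [0,0,0.003],"angular": [0,0,0],"hand": 0.01}
    - {"translation": [0,0,0.003],"angular": [0,0,0],"hand": 0.01}
    - {"translation": [0,0,0],"angular": [0,0,0],"hand": 0.01}

```text
time_s: 15.48
eef_pos: [0.6157, 0.1959, 0.1436]
eef_rot: [0.0, 0.0, 1.0, -0.0]
wrist_force: [2.2, -0.3, -2.5]
opening: 0.316
```

>>> apply_moves:
  plan:
    - {"translation": [0,0,0.002],"angular": [0,0,0],"hand": 0.01}
    - {"translation": [0,0,0.002],"angular": [0,0,0],"hand": 0.01}
    - {"translation": [0,0,0],"angular": [0,0,0],"hand": 0.01}

```text
time_s: 15.85
eef_pos: [0.6159, 0.196, 0.14]
eef_rot: [0.001, 0.0, 1.0, -0.0]
wrist_force: [3.7, -1.1, -0.1]
opening: 0.319
```

Run:
```python
from h import *
st(); print(ctrl.get_obs()['torque'])
```

```text
t 15.85 p [0.6159 0.196  0.14  ] q [ 6.e-04  4.e-04  1.e+00 -1.e-04] f [ 3.7 -1.1 -0.1] op 0.319
j [ 0.125  0.422  1.493 -0.     1.225 -1.445]
[[-1.     0.001  0.001]
 [ 0.001  1.    -0.   ]
 [-0.001 -0.    -1.   ]]
[-0.34020935 -0.6405313  -0.04357627]
```

The knob is 8 mm onto the stem with no vertical resistance and a slight sideways push toward +x. I'll ease it that way and go on.

>>> apply_moves:
  plan:
    - {"translation": [-0.0006,-0.0002,0.001],"angular": [0,0,0],"hand": 0.01}
    - {"translation": [0,0,0.002],"angular": [0,0,0],"hand": 0.01}
    - {"translation": [0,0,0.002],"angular": [0,0,0],"hand": 0.01}
    - {"translation": [0,0,0],"angular": [0,0,0],"hand": 0.01}

```text
time_s: 16.35
eef_pos: [0.616, 0.1959, 0.1345]
eef_rot: [0.0, 0.0, 1.0, -0.0]
wrist_force: [3.4, -2.1, 0.4]
opening: 0.324
```

>>> apply_moves:
  plan:
    - {"translation": [-0.0006,-0.0003,0.001],"angular": [0,0,0],"hand": 0.01}
    - {"translation": [0,0,0.0015],"angular": [0,0,0],"hand": 0.01}
    - {"translation": [0,0,0.0015],"angular": [0,0,0],"hand": 0.01}
    - {"translation": [0,0,0],"angular": [0,0,0],"hand": 0.01}

```text
time_s: 16.85
eef_pos: [0.6161, 0.1957, 0.1303]
eef_rot: [-0.0, 0.0, 1.0, 0.0]
wrist_force: [1.5, -1.0, -2.0]
opening: 0.315
```

>>> apply_moves:
  plan:
    - {"translation": [0,0,0.001],"angular": [0,0,0],"hand": 0.01}
    - {"translation": [0,0,0],"angular": [0,0,0],"hand": 0.01}

```text
time_s: 17.1
eef_pos: [0.6163, 0.1957, 0.13]
eef_rot: [-0.0, 0.0, 1.0, 0.0]
wrist_force: [-1.6, -1.3, 2.2]
opening: 0.318
```

>>> apply_moves:
  plan:
    - {"translation": [0,0,0.001],"angular": [0,0,0],"hand": 0.01}
    - {"translation": [0,0,0],"angular": [0,0,0],"hand": 0.01}

```text
time_s: 17.35
eef_pos: [0.6164, 0.1958, 0.1289]
eef_rot: [-0.0, 0.0, 1.0, 0.0]
wrist_force: [-1.3, -0.4, 3.6]
opening: 0.317
```

>>> apply_moves:
  plan:
    - {"translation": [0,0,0.001],"angular": [0,0,0],"hand": 0.01}
    - {"translation": [0,0,0.001],"angular": [0,0,0],"hand": 0.01}
    - {"translation": [0,0,0],"angular": [0,0,0],"hand": 0.01}

```text
time_s: 17.73
eef_pos: [0.6165, 0.1957, 0.1269]
eef_rot: [-0.0, 0.0, 1.0, 0.0]
wrist_force: [-3.0, 0.3, 5.8]
opening: 0.316
```

>>> apply_moves:
  plan:
    - {"translation": [0,0,0.001],"angular": [0,0,0],"hand": 0.01}
    - {"translation": [0,0,0.001],"angular": [0,0,0],"hand": 0.01}
    - {"translation": [0,0,0],"angular": [0,0,0],"hand": 0.01}

```text
time_s: 18.1
eef_pos: [0.6165, 0.1957, 0.1251]
eef_rot: [-0.0, 0.0, 1.0, 0.0]
wrist_force: [-2.8, -0.3, 6.1]
opening: 0.317
```

Run:
```python
from h import *
st()
F=[];P=[]
for i in range(4):
    ctrl.camera('wrist'); o=ctrl.get_obs(); F.append(o['wrist_force']);P.append(o['eef_pos'])
print(np.round(F,2),np.round(P,4)); snap('wrist','w11'); s=snap('side','s11')
cv2.imwrite('pics/z11.png',cv2.resize(s['img'][200:300,210:310],None,fx=5,fy=5,interpolation=cv2.INTER_CUBIC)[:,:,::-1])
```

```text
t 18.1 p [0.6165 0.1957 0.1251] q [-0.e+00  3.e-04  1.e+00  0.e+00] f [-2.8 -0.3  6.1] op 0.317
j [ 0.124  0.441  1.499  0.     1.201 -1.446]
[[-1.     0.001 -0.   ]
 [ 0.001  1.     0.   ]
 [ 0.     0.    -1.   ]]
[[-3.65 -0.83  6.08]
 [-3.4   0.23  7.59]
 [-3.62  0.03  6.31]
 [-4.17 -0.29  5.99]] [[0.6165 0.1957 0.1251]
 [0.6165 0.1957 0.1251]
 [0.6165 0.1958 0.1251]
 [0.6165 0.1958 0.1251]]
```

View pics/z11.png

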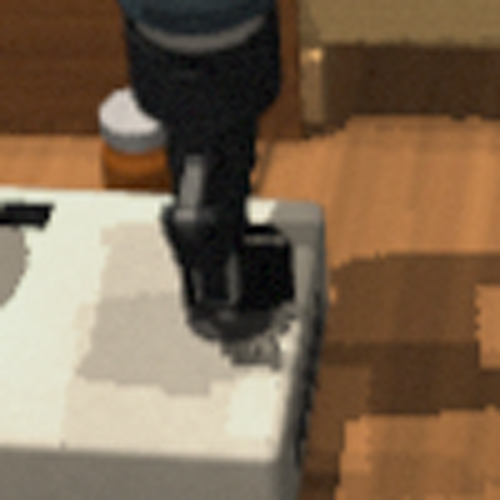

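View pics/w11.png

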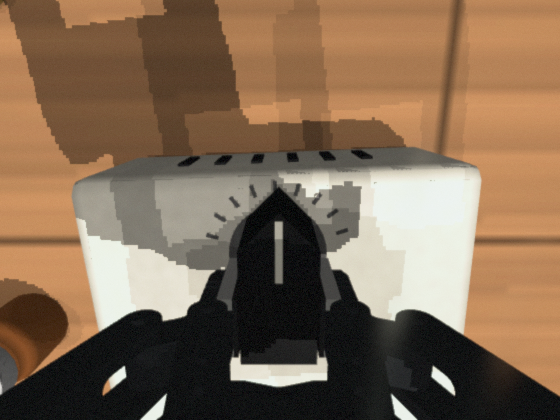

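>>> apply_moves:
  plan:
    - {"translation": [0.0004,0,0.001],"angular": [0,0,0],"hand": 0.01}
    - {"translation": [0,0,0.001],"angular": [0,0,0],"hand": 0.01}
    - {"translation": [0,0,0],"angular": [0,0,0],"hand": 0.01}

```text
time_s: 18.77
eef_pos: [0.6165, 0.1957, 0.1235]
eef_rot: [0.0, 0.0, 1.0, 0.0]
wrist_force: [-2.7, -0.8, 8.0]
opening: 0.317
```

>>> apply_moves:
  plan:
    - {"translation": [0,0,0.001],"angular": [0,0,0],"hand": 0.01}
    - {"translation": [0,0,0],"angular": [0,0,0],"hand": 0.01}

```text
time_s: 19.02
eef_pos: [0.6165, 0.1958, 0.1226]
eef_rot: [0.0, 0.0, 1.0, 0.0]
wrist_force: [-3.0, 0.8, 8.6]
opening: 0.318
```

```bash
cat > f.py <<'E'
from h import *
st()
F=[]
for i in range(6):
    ctrl.camera('wrist'); o=ctrl.get_obs(); F.append(o['wrist_force'])
print(np.mean(F,0).round(2),np.round(o['eef_pos'],5))
E
python3 f.py
```

```text
t 19.025 p [0.6165 0.1958 0.1226] q [5.e-04 4.e-04 1.e+00 1.e-04] f [-3.   0.8  8.6] op 0.318
j [ 0.124  0.444  1.501  0.     1.196 -1.446]
[[-1.     0.001  0.001]
 [ 0.001  1.     0.   ]
 [-0.001  0.    -1.   ]]
[-3.11 -0.66  8.46] [0.6165  0.19574 0.12271]
```

>>> apply_moves:
  plan:
    - {"translation": [0.0003,0,0.0007],"angular": [0,0,0],"hand": 0.01}
    - {"translation": [0,0,0],"angular": [0,0,0],"hand": 0.01}
    - {"translation": [0,0,0],"angular": [0,0,0],"hand": 0.01}

```text
time_s: 19.7
eef_pos: [0.6164, 0.1958, 0.1222]
eef_rot: [0.001, 0.0, 1.0, 0.0]
wrist_force: [-2.1, -1.2, 8.3]
opening: 0.317
```

```bash
python3 f.py
python3 - <<'E'
from h import *
s=snap('side','s12'); c=snap('scene','c12')
E
```

```text
t 19.7 p [0.6164 0.1958 0.1222] q [8.e-04 4.e-04 1.e+00 1.e-04] f [-2.1 -1.2  8.3] op 0.317
j [ 0.124  0.444  1.502  0.     1.194 -1.446]
[[-1.     0.001  0.002]
 [ 0.001  1.     0.   ]
 [-0.002  0.    -1.   ]]
[-2.5  -0.85  8.36] [0.61646 0.19576 0.12219]
```

View pics/s12.png

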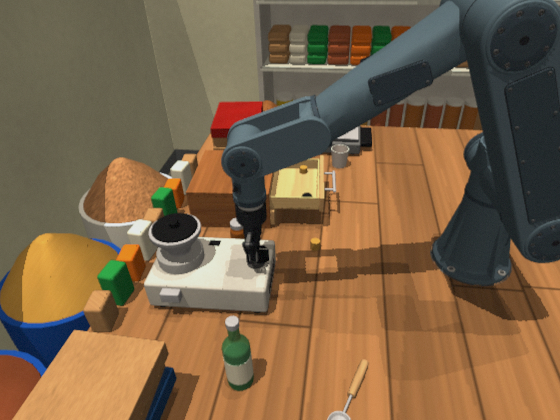

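View pics/c12.png

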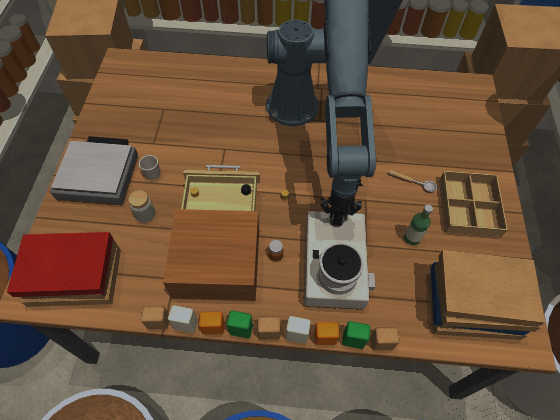

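Everything else is in place. The force reading suggests about 6.5 mm of travel, so I'll step further to find the stop and be certain.

>>> apply_moves:
  plan:
    - {"translation": [0.0002,0,0.0005],"angular": [0,0,0],"hand": 0.01}
    - {"translation": [0,0,0],"angular": [0,0,0],"hand": 0.01}

```text
time_s: 20.35
eef_pos: [0.6165, 0.1958, 0.122]
eef_rot: [0.001, 0.0, 1.0, 0.0]
wrist_force: [-2.6, -0.6, 9.8]
opening: 0.316
```

```bash
python3 f.py
```

```text
t 20.35 p [0.6165 0.1958 0.122 ] q [1.1e-03 4.0e-04 1.0e+00 1.0e-04] f [-2.6 -0.6  9.8] op 0.316
j [ 0.124  0.444  1.503 -0.     1.193 -1.446]
[[-1.     0.001  0.002]
 [ 0.001  1.     0.   ]
 [-0.002  0.    -1.   ]]
[-2.97 -0.81  9.7 ] [0.61646 0.19577 0.12199]
```

>>> apply_moves:
  plan:
    - {"translation": [0,0,0.0005],"angular": [0,0,0],"hand": 0.01}
    - {"translation": [0,0,0],"angular": [0,0,0],"hand": 0.01}

```text
time_s: 20.9
eef_pos: [0.6165, 0.1958, 0.1219]
eef_rot: [0.001, 0.0, 1.0, 0.0]
wrist_force: [-3.1, -1.0, 11.0]
opening: 0.318
```

```bash
python3 f.py
```

```text
t 20.9 p [0.6165 0.1958 0.1219] q [1.2e-03 4.0e-04 1.0e+00 1.0e-04] f [-3.1 -1.  11. ] op 0.318
j [ 0.124  0.444  1.503 -0.     1.193 -1.446]
[[-1.     0.001  0.002]
 [ 0.001  1.     0.   ]
 [-0.002  0.    -1.   ]]
[-3.89 -0.75 12.  ] [0.61654 0.19579 0.12191]
```

The TCP has stopped moving at z = 0.122, about 8 mm below first contact, while the force climbs past 10 N, so this is the stop. I'll ease off slightly so the stem stays just above it.

>>> apply_moves:
  plan:
    - {"translation": [0,0,-0.0008],"angular": [0,0,0],"hand": 0.01}
    - {"translation": [0,0,0],"angular": [0,0,0],"hand": 0.01}
    - {"translation": [0,0,0],"angular": [0,0,0],"hand": 0.01}
    - {"translation": [0,0,0],"angular": [0,0,0],"hand": 0.01}

```text
time_s: 21.7
eef_pos: [0.6164, 0.1957, 0.1221]
eef_rot: [0.001, 0.0, 1.0, 0.0]
wrist_force: [-2.6, -0.7, 8.6]
opening: 0.314
```

```bash
python3 f.py
```

```text
t 21.7 p [0.6164 0.1957 0.1221] q [1.e-03 4.e-04 1.e+00 1.e-04] f [-2.6 -0.7  8.6] op 0.314
j [ 0.124  0.443  1.503 -0.     1.193 -1.446]
[[-1.     0.001  0.002]
 [ 0.001  1.     0.   ]
 [-0.002  0.    -1.   ]]
[-2.4  -0.57  8.63] [0.61641 0.19575 0.12207]
```

Run:
```python
from h import *
w=snap('wrist','w13'); a=ld('w9')['img'];
f=lambda i:cv2.resize(cv2.convertScaleAbs(i[180:400,200:360],alpha=2.2,beta=25),None,fx=2.5,fy=2.5)
cv2.imwrite('pics/z13.png',np.hstack([f(a),f(w['img'])])[:,:,::-1])
s=snap('side','s13'); cv2.imwrite('pics/z14.png',cv2.resize(s['img'][225:285,230:290],None,fx=9,fy=9,interpolation=cv2.INTER_CUBIC)[:,:,::-1])
```

```text
(no output)
```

View pics/z13.png

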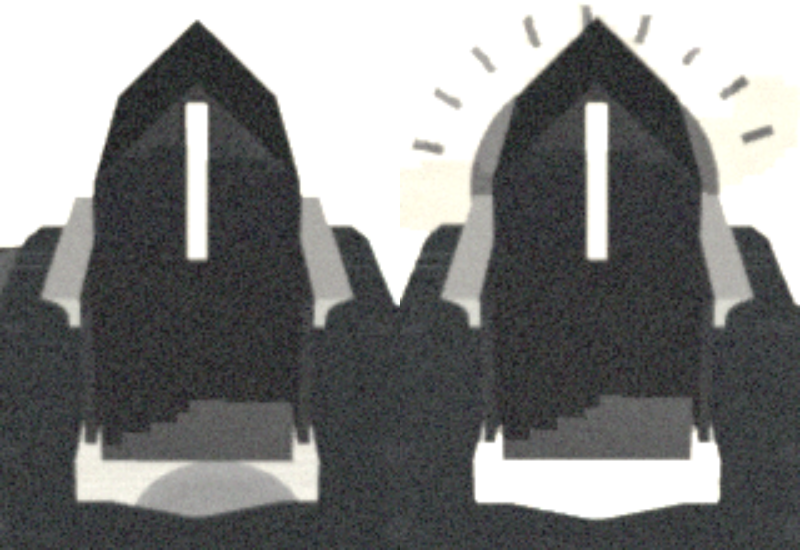

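View pics/z14.png

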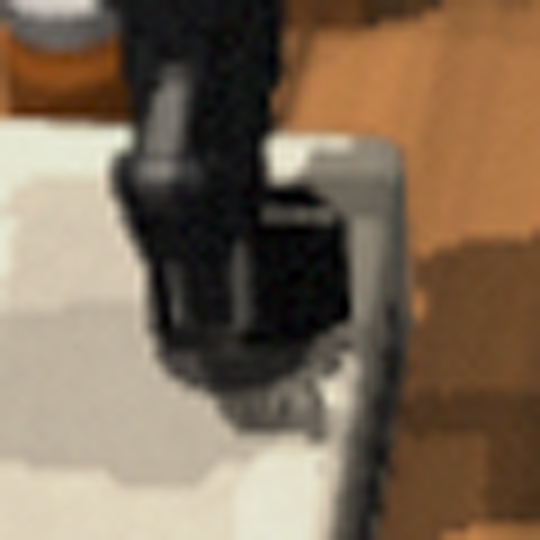

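The knob has not slipped in the grip: the two wrist views match. It sits low over the dial with its nose over the mark. Handing in.

```bash
python3 -c "
from bench import ctrl
print(ctrl.hand_in())"
```

```text
the job is handed in; nothing more can be done
None
```

I pulled the top drawer 16 cm open and took out the pointer knob. I turned it so its nose lies over the stem's flat, pushed it fully home and pressed the stem nearly to its stop. I handed in at about 22 s, still gripping and pressing.

- **Stem travel:** contact began at TCP z ≈ 0.130. The stop showed at z ≈ 0.122, where the push rose past 10 N with almost no further motion. I eased off slightly and finished at z = 0.1221.
- **Disagreement:** at the finish the vertical force was about 8.6 N, about 9.2 N allowing for the zero offset and the knob's weight. That suggests about 7 mm pressed, while the position suggests about 7.8 mm. There was also a steady sideways force of about 2.5 N.
- **Fit and grip:** the knob's angle matched the stem to within about 1° in the last view before fitting. The wrist views before and after pressing show no slip in the grip.
- **Everything else:** in the last scene and side views the drawer was open, the cap and weight were still in it, and the things on the counter looked undisturbed.

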